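# Find and tag the soft spring mount of a casting vibrator

### The arm

A 6-joint arm with a two-finger parallel gripper is mounted at the origin on the work surface. World frame = base frame: x ahead of the robot, y to its left, z up, the work surface at z = 0. Lengths are in m, angles in rad, forces in N, time in s.
With the tool pointing down it reaches from about 0.35 to 0.975 m from the base axis. Payload 4.9 kg.
Tool frame: the origin (TCP) lies at the centre of the arm's flange, where the gripper is bolted on; the fingertips stand 173 mm ahead of it and the grasp point (between the pads) lies 155 mm ahead of it; z points along the fingers, y is the direction in which the jaws open and shut (so a half turn about z gives the same grasp; the last joint's range is limited). The gripper opens to 85 mm and grips with 20 to 120 N. Pads are 22 mm wide; open, the fingers measure 114 mm over their backs; the gripper's body (76 mm by 85 mm) begins 54 mm behind the grasp point. The pads swing forward as they close: fully open they stand 13 mm farther back than shut.
Start: joints at [1.133, 0.053, 1.613, -0, 1.476, -0.119], TCP at [0.196, 0.593, 0.405] pointing down, gripper open.
Joint ranges: [-3.01, 3.01], [-1.01, 2.22], [0.06, 2.58], [-1.02, 4.17], [0.09, 2.62], [-3.14, 3.14]. Speed limits (rad/s): [2.57, 2.57, 3.14, 3.14, 3.14, 3.14].

### API

Orientations are given as a 3x3 rotation matrix whose columns are the frame's x, y, z axes.
In Python, from station import status, vision, ctrl gives the robot as it stands.
- The arm moves only by the shell command python3 -m inch 'ROWS'. ROWS is JSON, a list of rows, each a list of 7 numbers: the finger opening in mm, from 0 to 85.4, then the shift along the tool's x, y, z in units of 25 mm (1.0 is 25 mm), then the turn, a rotation vector about the tool's x, y, z in degrees. A call has exactly 10 rows; each row is the pose to reach, as a shift and turn from the pose commanded when the call began, along the tool's axes at that moment; what a row does not reach only later rows make up. A row lasts 1/8 s, in which the tool goes at most 62.5 mm and 10.7 degrees, less where a joint would pass 70% of its speed; a pose out of reach is approached as far as the arm can. A call with a gripper value outside its range is refused whole. The fingers move at their own pace and stop on an object; the grip force is fixed at half the most. Time passes only in rows, so rows that repeat a pose let the fingers close, or fill a call up. It gives the time, the measured TCP pose, the force and the opening at its end, in the units of the state.
- status.state(): the state, without advancing time (a new reading comes with each control period).
- vision.get_image(name): name is "side" or "top" or "wrist"; returns a dict with "color" (420x560x3 uint8, red, green, blue), "mtx" (3x3 intrinsics, pixels), "rvec" (rotation vector, rad) and "tvec" (3), from world to camera coordinates, as OpenCV has them; the wrist camera has in their place "T_tool_cam" (4x4, takes a point from camera to tool coordinates, whose origin is the TCP and whose axes are the flange's). Camera axes: x right, y down, z forward; pixel columns grow to the right and rows downward; lengths in m; the calibration is good to about 2 mm. The wrist camera is an equidistant fisheye: a pixel r from the principal point sees the ray r / f radians off the axis. A picture is of the moment at which its call begins: read the wrist's pose just before it. There is no depth.
- ctrl.job_done(): hands the job in, once; it reports no verdict.
The state is a dict: "time": time; "joints": joint angles; "qvel": joint speeds; "joint_torque": joint torques, N m; "tool_pos": TCP position; "orientation": TCP orientation; "wrist_force": force on the tool from outside, world axes, zero at the start; "moment": the same for the moment, N m; "finger_gap": finger opening in m.
Only numpy, scipy, OpenCV 4.12 (cv2) and the standard library are available. Lean on these libraries where they do the work, as an engineer would, in place of code of your own. Each camera call takes 0.05 s, during which the arm holds its last target.

### The job

The casting vibrator's top plate is off and one of its three spring mounts has gone soft. With shut fingertips gently press down the rubber pad of each mount, working from the robot's left to its right (left, middle, right), to feel which gives most easily, then push that mount's metal tag down flat to mark it for replacement and leave the other two tags standing. Only touch and press: grip, lift or shift nothing, and leave the mounts and the other things on the bench where they are.

Things in the scene. Friction and masses are not known exactly. Their poses are not given: they have to be found in the camera images.
- base: base of the vibrating table, fixed: grey steel deck 310 (x) x 400 (y) mm, upper face 40 mm above the work surface. Origin: under its centre at work-surface level; x away from the robot, y to its left. Mounts stand at about (-45, 120), (85, 0) and (-45, -120) mm in this frame: left, middle, right. A control box, 82 mm high with its knob, is on its right side.
- mount_a: spring mount A, loose, 0.7 to 1 kg: dark steel foot 160 x 70 x 8 mm, coil spring, round black rubber pad on top. Origin: on the spring axis, underside of the foot (40 mm above the work surface); its -x points to its tag, roughly towards the robot; foot from x = -125 to 35 mm. The mounts look alike; letters do not tell seat or stiffness, and seats are swapped between runs.
- pad_a_top (a point): centre of the upper face of mount A's rubber pad, 60 mm across, 73 mm above the deck (113 mm above the work surface) when not pressed; it moves with the pad.
- pad_a (a joint): how far that pad is pressed down, m: 0 up, 0.015 on its rigid stop; its spring brings it back. About 0.5 N starts it, then each mm takes 0.2 to 0.9 N more; each of the three springs is at least 1.7 times as stiff as the next softer one.
- tag_a_face (a point): point on that mount's tag, 40 mm out from its hinge. Tag: bare aluminium, 55 long, 40 wide, 3 mm thick, hinged across the foot at the mount's x = -50, 14.5 mm above the deck. It slopes up and away from the pad (to the mount's -x): pressing straight down on its outer half folds it flat (upper face 56 mm above the work surface, reaching x = -105).
- tag_a (a joint): angle of that tag, rad: 0 standing at 45 degrees, 0.785 pushed down flat on its stop. Stiff hinge (about 1 N at the tag's outer half), it stays where it is left. At the start 0 to 0.2.
- mount_b: spring mount B, loose, 0.7 to 1 kg: dark steel foot 160 x 70 x 8 mm, coil spring, round black rubber pad on top. Origin: on the spring axis, underside of the foot (40 mm above the work surface); its -x points to its tag, roughly towards the robot; foot from x = -125 to 35 mm. The mounts look alike; letters do not tell seat or stiffness, and seats are swapped between runs.
- pad_b_top (a point): centre of the upper face of mount B's rubber pad, 60 mm across, 73 mm above the deck (113 mm above the work surface) when not pressed; it moves with the pad.
- pad_b (a joint): how far that pad is pressed down, m: 0 up, 0.015 on its rigid stop; its spring brings it back. About 0.5 N starts it, then each mm takes 0.2 to 0.9 N more; each of the three springs is at least 1.7 times as stiff as the next softer one.
- tag_b_face (a point): point on that mount's tag, 40 mm out from its hinge. Tag: bare aluminium, 55 long, 40 wide, 3 mm thick, hinged across the foot at the mount's x = -50, 14.5 mm above the deck. It slopes up and away from the pad (to the mount's -x): pressing straight down on its outer half folds it flat (upper face 56 mm above the work surface, reaching x = -105).
- tag_b (a joint): angle of that tag, rad: 0 standing at 45 degrees, 0.785 pushed down flat on its stop. Stiff hinge (about 1 N at the tag's outer half), it stays where it is left. At the start 0 to 0.2.
- mount_c: spring mount C, loose, 0.7 to 1 kg: dark steel foot 160 x 70 x 8 mm, coil spring, round black rubber pad on top. Origin: on the spring axis, underside of the foot (40 mm above the work surface); its -x points to its tag, roughly towards the robot; foot from x = -125 to 35 mm. The mounts look alike; letters do not tell seat or stiffness, and seats are swapped between runs.
- pad_c_top (a point): centre of the upper face of mount C's rubber pad, 60 mm across, 73 mm above the deck (113 mm above the work surface) when not pressed; it moves with the pad.
- pad_c (a joint): how far that pad is pressed down, m: 0 up, 0.015 on its rigid stop; its spring brings it back. About 0.5 N starts it, then each mm takes 0.2 to 0.9 N more; each of the three springs is at least 1.7 times as stiff as the next softer one.
- tag_c_face (a point): point on that mount's tag, 40 mm out from its hinge. Tag: bare aluminium, 55 long, 40 wide, 3 mm thick, hinged across the foot at the mount's x = -50, 14.5 mm above the deck. It slopes up and away from the pad (to the mount's -x): pressing straight down on its outer half folds it flat (upper face 56 mm above the work surface, reaching x = -105).
- tag_c (a joint): angle of that tag, rad: 0 standing at 45 degrees, 0.785 pushed down flat on its stop. Stiff hinge (about 1 N at the tag's outer half), it stays where it is left. At the start 0 to 0.2.
- spanner: bystander: steel spanner 130 mm long lying on the deck; origin at its underside
- oil: bystander: oil bottle 36 mm across, 85 mm tall, on the deck; origin at its underside
- bolt_dish: bystander: steel dish of bolts 64 mm across, 28 mm tall, on the deck; origin at its underside
- armchair: bystander: model armchair, 85 x 90 x 90 mm, on the table to the right; origin at its underside
- model_tree: bystander: model fir in a tub, 90 mm across, 143 mm tall, on the table to the right; origin at its underside
- stool: bystander: model stool 50 x 50 x 50 mm, on the table to the right; origin at its underside
- paint: bystander: paint bottle 54 mm across, 130 mm tall, on the table to the left; origin at its underside
- mixing_cup: bystander: white cup 76 mm across, 85 mm tall, on the table beyond the base; origin at its underside

How it is judged:
By the outcome, as a careful person would: the job done as asked, in the order asked, and still so for the second after the job is handed in, with the robot touching nothing.
It also fails if it takes over 48 s, if anything falls off the work surface, if the arm or the gripper's body presses on something with over 40 N, if the wrist force passes 120 N, or if a joint passes its speed limit or range.

## Working session

There is one attempt and no reset: what is moved stays moved. The work goes in short steps, Python scripts to look and compute and a shell command to move; the robot and the scene stay as the last step left them, time stands still between calls to the robot, and variables do not carry over. Pictures are saved under pics/ and viewed, and the job is handed in when it is done.

```bash
ls; mkdir -p pics
python3 - <<'E'
from station import status, vision
import cv2
s=status.state(); print(s)
for n in ["side","top","wrist"]:
    d=vision.get_image(n); cv2.imwrite(f"pics/{n}0.png",d["color"][:,:,::-1])
    print(n,{k:v for k,v in d.items() if k!="color"})
E
```

```text
pics
{'time': 0.0, 'joints': array([ 1.13301610e+00,  5.33625189e-02,  1.61428254e+00, -1.86904205e-06,
        1.47598927e+00, -1.18997123e-01]), 'qvel': array([ 0.00101737,  0.0003626 ,  0.00082959, -0.00186521,  0.00098476,
        0.00124662]), 'joint_torque': array([-1.51413307e-03, -3.93692958e+01, -3.70175385e+01, -2.24643218e-04,
        7.30826476e-03,  3.88840746e-06]), 'tool_pos': array([0.19576751, 0.59327106, 0.40346599]), 'orientation': array([[-9.49617463e-01,  3.13410160e-01, -8.63840315e-04],
       [ 3.13411258e-01,  9.49615691e-01, -1.84991933e-03],
       [ 2.40532804e-04, -2.02745298e-03, -9.99997916e-01]]), 'wrist_force': array([-0.38558184,  0.07668526, -0.27411125]), 'moment': array([-0.00435539,  0.03347694,  0.04055289]), 'finger_gap': 0.0853846562511213}
side {'mtx': array([[452.96147933,   0.        , 275.23943007],
       [  0.        , 452.96147933, 208.40570924],
       [  0.        ,   0.        ,   1.        ]]), 'rvec': array([ 2.39264862, -0.39421232,  0.14906812]), 'tvec': array([-0.51026452,  0.17719366,  1.26309614])}
top {'mtx': array([[538.7489805 ,   0.        , 274.57991446],
       [  0.        , 538.7489805 , 211.83874989],
       [  0.        ,   0.        ,   1.        ]]), 'rvec': array([ 2.11840844, -2.16821104,  0.15002653]), 'tvec': array([-0.01363598,  0.53473129,  1.49447674])}
wrist {'mtx': array([[325.1922621 ,   0.        , 281.32689832],
       [  0.        , 325.1922621 , 212.86432463],
       [  0.        ,   0.        ,   1.        ]]), 'T_tool_cam': array([[ 2.49327140e-05, -9.46236179e-01, -3.23476571e-01,
         8.32298729e-02],
       [ 9.99999895e-01,  1.71679225e-04, -4.25120069e-04,
        -2.96261714e-04],
       [ 4.57798197e-04, -3.23476527e-01,  9.46236084e-01,
         3.12184637e-02],
       [ 0.00000000e+00,  0.00000000e+00,  0.00000000e+00,
         1.00000000e+00]])}
```

View pics/top0.png

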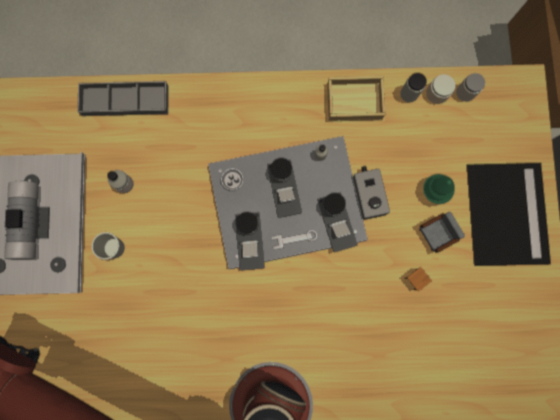

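View pics/side0.png

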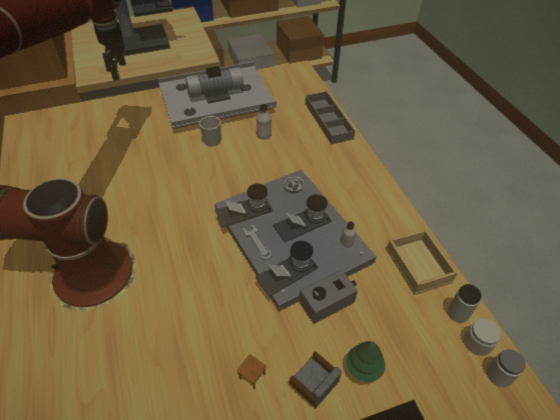

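View pics/wrist0.png

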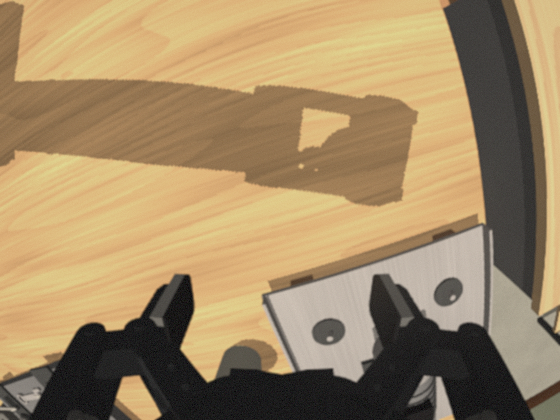

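The top view shows the base near (288,203) with pads near (246,223), (281,169) and (333,205), tags below them. Next I enlarge this area.

Run:
```python
import cv2
a=cv2.imread("pics/top0.png")[130:275,200:395]
cv2.imwrite("pics/topc.png",cv2.resize(a,None,fx=4,fy=4,interpolation=cv2.INTER_CUBIC))
a=cv2.imread("pics/side0.png")[165:325,205:385]
cv2.imwrite("pics/sidec.png",cv2.resize(a,None,fx=3.7,fy=3.7,interpolation=cv2.INTER_CUBIC))
```

```text
(no output)
```

View pics/topc.png

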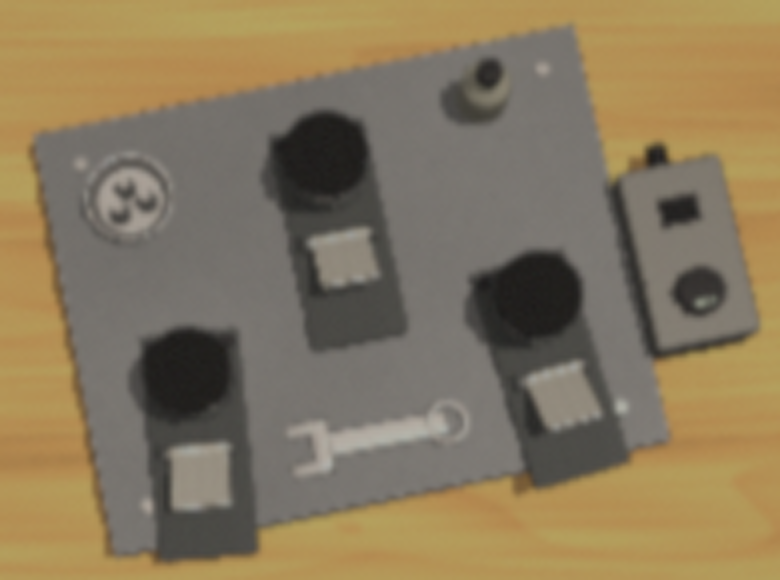

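View pics/sidec.png

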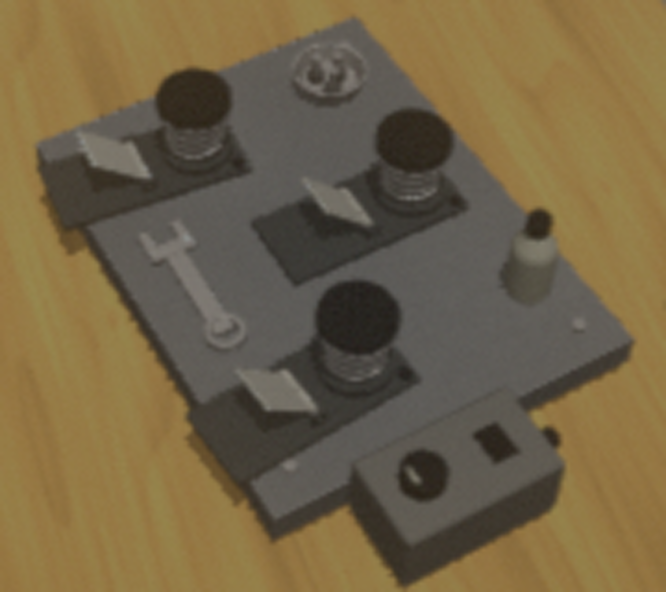

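```bash
cat > h.py <<'E'
import numpy as np, cv2
from station import status, vision
def ray(d,px,z):
    R,_=cv2.Rodrigues(np.array(d["rvec"])); t=np.array(d["tvec"]).ravel()
    r=R.T@np.linalg.inv(d["mtx"])@np.array([px[0],px[1],1.]); c=-R.T@t
    return c+r*(z-c[2])/r[2]
def proj(d,p):
    return cv2.projectPoints(np.array(p,float).reshape(-1,3),d["rvec"],d["tvec"],d["mtx"],None)[0].reshape(-1,2)
E
python3 - <<'E'
from h import *
d=vision.get_image("top"); e=vision.get_image("side")
T=lambda u,v,z: ray(d,(200+(u+.5)/4-.5,130+(v+.5)/4-.5),z)
S=lambda u,v,z: ray(e,(205+(u+.5)/3.7-.5,165+(v+.5)/3.7-.5),z)
for n,(u,v) in dict(TL=(36,135),TR=(575,25),BR=(668,440),BL=(112,552)).items(): print(n,T(u,v,.04).round(4))
for n,a,b,ho,o,so in [("L",(186,372),(194,98),(199,445),(202,508),(81,135)),("M",(325,154),(414,139),(340,233),(350,286),(305,180)),("R",(539,293),(358,316),(555,366),(573,426),(237,370))]:
    print(n,"pad top",T(*a,.111).round(4),"side",S(*b,.113).round(4),"hinge",T(*ho,.057).round(4),"outer",T(*o,.094).round(4))
E
```

```text
TL [0.6799 0.1609 0.04  ]
TR [ 0.752  -0.2306  0.04  ]
BR [ 0.4488 -0.2837  0.04  ]
BL [0.3792 0.1091 0.04  ]
L pad top [0.4961 0.0513 0.111 ] side [0.4987 0.0458 0.113 ] hinge [0.4514 0.0461 0.057 ] outer [0.4051 0.0428 0.094 ]
M pad top [ 0.6444 -0.0463  0.111 ] side [ 0.6455 -0.0496  0.113 ] hinge [ 0.5995 -0.0561  0.057 ] outer [ 0.5551 -0.0614  0.094 ]
R pad top [ 0.5444 -0.1892  0.111 ] side [ 0.5452 -0.1922  0.113 ] hinge [ 0.5011 -0.2043  0.057 ] outer [ 0.455  -0.2106  0.094 ]
```

Top and side views agree within a few mm: the pads are at L (0.497,0.049), M (0.645,-0.048) and R (0.545,-0.191). I move above the left pad, closing the fingers and squaring the tool to the world axes.

```bash
python3 -m inch '[[0,-1.5,-1.4,0,0,0,-2],[0,-3.7,-3.4,0,0,0,-5],[0,-5.9,-5.4,0,0,0,-8],[0,-8.1,-7.5,0.3,0,0,-11],[0,-10.3,-9.5,0.8,0,0,-14],[0,-12.5,-11.5,1.4,0,0,-17],[0,-14.7,-13.6,2,0,0,-18.26],[0,-16.7,-15.4,2.6,0,0,-18.26],[0,-18.28,-16.89,2.8,0,0,-18.26],[0,-18.28,-16.89,2.8,0,0,-18.26]]'
python3 -c "
from h import *
s=status.state();print(s['tool_pos'],s['orientation'],s['wrist_force'],s['finger_gap'],s['time'])
d=vision.get_image('wrist');cv2.imwrite('pics/w1.png',d['color'][:,:,::-1])"
```

```text
time: 1.5
tool_pos: [0.4913, 0.0596, 0.3369]
orientation: [[-1.0, 0.0, 0.001], [0.0, 1.0, 0.0], [-0.001, 0.0, -1.0]]
wrist_force: [1.3, 1.5, -0.1]
finger_gap: 0.0002
[0.49128736 0.05955877 0.33686642] [[-9.99999450e-01  4.34468881e-04  9.55052243e-04]
 [ 4.34690988e-04  9.99999879e-01  2.32363953e-04]
 [-9.54951172e-04  2.32778978e-04 -9.99999517e-01]] [ 1.25230086  1.47305395 -0.11238606] 0.00024840909708422813 1.5
```

View pics/w1.png

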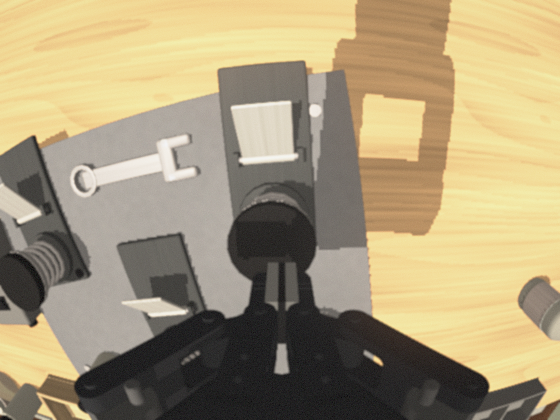

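The wrist picture shows the left pad under the shut fingertips, centred near (272,237), with its tag at (265,130). The arm was still settling, so I lower it partway and check.

```bash
python3 -m inch '[[0,0,0,0.2,0,0,0],[0,0,0,0.5,0,0,0],[0,0,0,0.8,0,0,0],[0,0,0,1.1,0,0,0],[0,0,0,1.3,0,0,0],[0,0,0,1.4,0,0,0],[0,0,0,1.4,0,0,0],[0,0,0,1.4,0,0,0],[0,0,0,1.4,0,0,0],[0,0,0,1.4,0,0,0]]'
python3 -c "
from h import *
s=status.state();print(s['tool_pos'],s['wrist_force'],s['time'])
d=vision.get_image('wrist');cv2.imwrite('pics/w2.png',d['color'][:,:,::-1])
R=s['orientation'];T=d['T_tool_cam'];K=d['mtx']
def wr(px,z):
    x=(px[0]-K[0,2])/K[0,0];y=(px[1]-K[1,2])/K[1,1];th=np.hypot(x,y)
    r=np.array([x/th*np.sin(th),y/th*np.sin(th),np.cos(th)])
    c=R@T[:3,3]+s['tool_pos'];r=R@T[:3,:3]@r
    return c+r*(z-c[2])/r[2]
import numpy as np
def pj(p):
    q=T[:3,:3].T@(R.T@(np.array(p)-s['tool_pos'])-T[:3,3]);th=np.arctan2(np.hypot(q[0],q[1]),q[2]);u=q[:2]/np.hypot(q[0],q[1])*th*K[0,0];return (u+K[:2,2]).round(0)
print('expected pad px',pj([.4975,.049,.113]),'tip',pj(s['tool_pos']+R@np.array([0,0,.173])))
print([pj([.4975+.03*np.cos(a),.049+.03*np.sin(a),.113]) for a in (0,1.57,3.14,4.71)])
"
```

```text
time: 2.8
tool_pos: [0.4908, 0.0615, 0.3021]
orientation: [[-1.0, 0.0, 0.0], [0.0, 1.0, 0.0], [-0.0, 0.0, -1.0]]
wrist_force: [0.3, -0.4, 0.1]
finger_gap: -0.0002
[0.49080964 0.06151462 0.30213757] [ 0.29007055 -0.43266657  0.13888376] 2.8
expected pad px [260. 274.] tip [282. 279.]
[array([261., 317.]), array([313., 274.]), array([258., 224.]), array([207., 273.])]
```

View pics/w2.png

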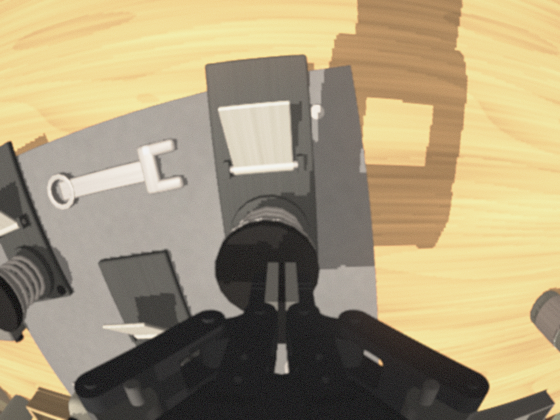

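The pad spans columns 215–319, so its centre is near (267,272), or world (0.498,0.052). The tip is 7–9 mm off, so I correct that and press about 5 mm.

```bash
python3 -m inch '[[0,-0.15,-0.2,0.1,0,0,0],[0,-0.28,-0.38,0.2,0,0,0],[0,-0.28,-0.38,0.3,0,0,0],[0,-0.28,-0.38,0.45,0,0,0],[0,-0.28,-0.38,0.6,0,0,0],[0,-0.28,-0.38,0.72,0,0,0],[0,-0.28,-0.38,0.84,0,0,0],[0,-0.28,-0.38,0.84,0,0,0],[0,-0.28,-0.38,0.84,0,0,0],[0,-0.28,-0.38,0.84,0,0,0]]'; python3 -m inch '[[0,0,0,0.08,0,0,0],[0,0,0,0.16,0,0,0],[0,0,0,0.16,0,0,0],[0,0,0,0.16,0,0,0],[0,0,0,0.16,0,0,0],[0,0,0,0.16,0,0,0],[0,0,0,0.16,0,0,0],[0,0,0,0.16,0,0,0],[0,0,0,0.16,0,0,0],[0,0,0,0.16,0,0,0]]'
python3 -c "
from h import *
s=status.state();print(s['tool_pos'],s['wrist_force'],s['moment'],s['time'])
d=vision.get_image('wrist');cv2.imwrite('pics/w3.png',d['color'][:,:,::-1])
"
```

```text
time: 4.1
tool_pos: [0.4977, 0.0521, 0.2811]
orientation: [[-1.0, 0.0, -0.0], [0.0, 1.0, 0.0], [0.0, 0.0, -1.0]]
wrist_force: [-2.0, -0.4, 3.4]
finger_gap: -0.0002
time: 5.35
tool_pos: [0.4978, 0.0521, 0.2772]
orientation: [[-1.0, 0.0, 0.0], [0.0, 1.0, 0.0], [-0.0, 0.0, -1.0]]
wrist_force: [-3.0, 0.8, 5.2]
finger_gap: -0.0001
[0.49782247 0.05208512 0.27719052] [-3.01016014  0.83073021  5.23500698] [ 0.11073494  0.4837972  -0.0549586 ] 5.35
```

View pics/w3.png

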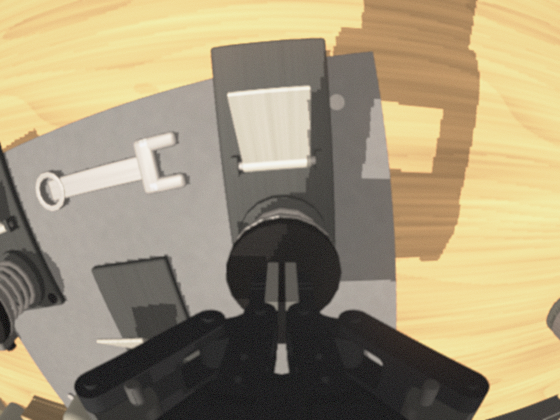

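Left pad: about 3.3 N at 4.9 mm and 5.1 N at 8.8 mm, so about 0.46 N/mm. Lift and go above the middle pad.

```bash
python3 -m inch '[[0,0,0,-0.4,0,0,0],[0,0,0,-1.2,0,0,0],[0,-0.6,-0.4,-1.8,0,0,0],[0,-1.8,-1.2,-1.8,0,0,0],[0,-3.2,-2.1,-1.8,0,0,0],[0,-4.6,-3.0,-1.8,0,0,0],[0,-5.5,-3.6,-1.5,0,0,0],[0,-5.88,-3.88,-1.1,0,0,0],[0,-5.88,-3.88,-0.84,0,0,0],[0,-5.88,-3.88,-0.84,0,0,0]]'
cat >> h.py <<'E'
class W:
    def __init__(self,name):
        self.s=s=status.state(); d=vision.get_image('wrist'); cv2.imwrite('pics/%s.png'%name,d['color'][:,:,::-1])
        self.R=s['orientation'];self.T=d['T_tool_cam'];self.K=d['mtx'];self.p=s['tool_pos']
        print(s['tool_pos'],s['wrist_force'],s['time'])
    def pj(self,p):
        T,K=self.T,self.K
        q=T[:3,:3].T@(self.R.T@(np.array(p)-self.p)-T[:3,3]);n=np.hypot(q[0],q[1])
        return (q[:2]/n*np.arctan2(n,q[2])*K[0,0]+K[:2,2]).round(0)
    def ray(self,px,z):
        K,T,R=self.K,self.T,self.R
        x=(px[0]-K[0,2])/K[0,0];y=(px[1]-K[1,2])/K[1,1];th=np.hypot(x,y)
        r=R@T[:3,:3]@np.array([x/th*np.sin(th),y/th*np.sin(th),np.cos(th)]);c=R@T[:3,3]+self.p
        return c+r*(z-c[2])/r[2]
E
python3 -c "
from h import *
w=W('w4'); print(w.pj([.645,-.045,.113]),[w.pj([.645+.03*np.cos(a),-.045+.03*np.sin(a),.113]) for a in (1.57,3.14,4.71)])"
```

```text
time: 6.65
tool_pos: [0.6438, -0.0443, 0.2966]
orientation: [[-1.0, -0.0, -0.003], [-0.0, 1.0, 0.001], [0.003, 0.001, -1.0]]
wrist_force: [0.3, 1.3, 0.1]
finger_gap: -0.0005
[ 0.6437796  -0.04429993  0.29659518] [0.32598357 1.3377822  0.13355148] 6.65
[280. 271.] [array([336., 271.]), array([281., 218.]), array([225., 271.])]
```

View pics/w4.png

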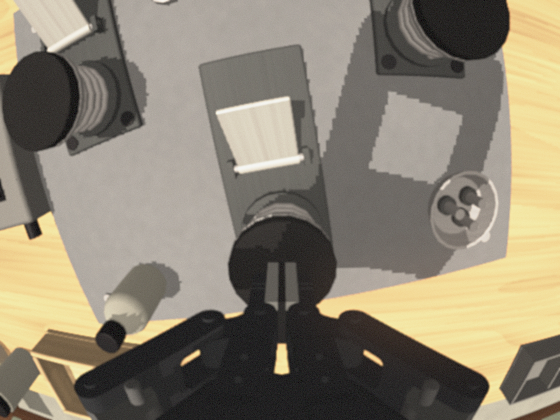

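The middle pad spans columns 229–336 with its centre near (282,271), directly under the tip. Pressing to the same two depths.

```bash
python3 -m inch '[[0,0,0,0,0,0,0],[0,0,0,0.1,0,0,0],[0,0,0,0.2,0,0,0],[0,0,0,0.3,0,0,0],[0,0,0,0.4,0,0,0],[0,0,0,0.5,0,0,0],[0,0,0,0.62,0,0,0],[0,0,0,0.62,0,0,0],[0,0,0,0.62,0,0,0],[0,0,0,0.62,0,0,0]]'; python3 -m inch '[[0,0,0,0.08,0,0,0],[0,0,0,0.16,0,0,0],[0,0,0,0.16,0,0,0],[0,0,0,0.16,0,0,0],[0,0,0,0.16,0,0,0],[0,0,0,0.16,0,0,0],[0,0,0,0.16,0,0,0],[0,0,0,0.16,0,0,0],[0,0,0,0.16,0,0,0],[0,0,0,0.16,0,0,0]]'
```

```text
time: 7.95
tool_pos: [0.6447, -0.045, 0.2826]
orientation: [[-1.0, 0.0, -0.0], [0.0, 1.0, -0.0], [0.0, -0.0, -1.0]]
wrist_force: [-1.9, -1.5, 0.8]
finger_gap: 0.0001
time: 9.2
tool_pos: [0.6448, -0.045, 0.2786]
orientation: [[-1.0, 0.0, 0.0], [0.0, 1.0, -0.0], [-0.0, -0.0, -1.0]]
wrist_force: [0.8, -0.5, 1.6]
finger_gap: 0.0003
```

Middle: about 0.7 N at 3.4 mm and 1.5 N at 7.4 mm, so about 0.2 N/mm, clearly softer. Now the right pad.

```bash
python3 -m inch '[[0,0,0,-0.4,0,0,0],[0,0,0,-1.2,0,0,0],[0,0.4,-0.6,-1.8,0,0,0],[0,1.2,-1.7,-1.8,0,0,0],[0,2.2,-3.1,-1.8,0,0,0],[0,3.1,-4.5,-1.8,0,0,0],[0,3.7,-5.4,-1.5,0,0,0],[0,3.99,-5.76,-1.0,0,0,0],[0,3.99,-5.76,-0.72,0,0,0],[0,3.99,-5.76,-0.72,0,0,0]]'
python3 -c "
from h import *
w=W('w5'); print(w.pj([.545,-.189,.113]),[w.pj([.545+.03*np.cos(a),-.189+.03*np.sin(a),.113]) for a in (1.57,3.14,4.71)])"
```

```text
time: 10.45
tool_pos: [0.5449, -0.1883, 0.2955]
orientation: [[-1.0, -0.001, -0.002], [-0.001, 1.0, 0.001], [0.002, 0.001, -1.0]]
wrist_force: [0.2, -0.2, 0.7]
finger_gap: -0.0004
[ 0.54494848 -0.1882687   0.2954615 ] [ 0.21401344 -0.24692203  0.72717366] 10.45
[280. 270.] [array([336., 270.]), array([280., 217.]), array([224., 269.])]
```

View pics/w5.png

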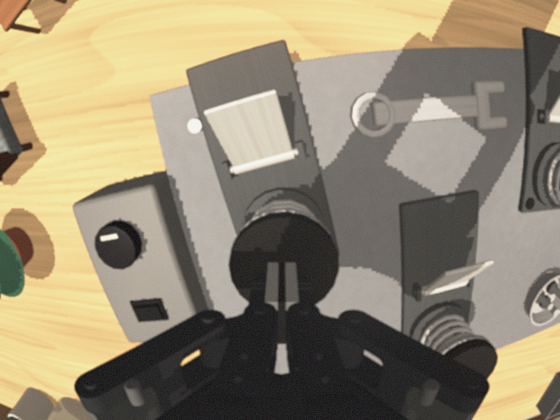

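The right pad spans columns 231–338 with its centre near (284,270), under the tip. The gripper body is well above the control box.

```bash
python3 -m inch '[[0,0,0,0,0,0,0],[0,0,0,0.1,0,0,0],[0,0,0,0.2,0,0,0],[0,0,0,0.3,0,0,0],[0,0,0,0.4,0,0,0],[0,0,0,0.5,0,0,0],[0,0,0,0.6,0,0,0],[0,0,0,0.6,0,0,0],[0,0,0,0.6,0,0,0],[0,0,0,0.6,0,0,0]]'; python3 -m inch '[[0,0,0,0.08,0,0,0],[0,0,0,0.16,0,0,0],[0,0,0,0.16,0,0,0],[0,0,0,0.16,0,0,0],[0,0,0,0.16,0,0,0],[0,0,0,0.16,0,0,0],[0,0,0,0.16,0,0,0],[0,0,0,0.16,0,0,0],[0,0,0,0.16,0,0,0],[0,0,0,0.16,0,0,0]]'
```

```text
time: 11.75
tool_pos: [0.545, -0.1889, 0.2817]
orientation: [[-1.0, 0.0, -0.0], [0.0, 1.0, -0.0], [0.0, -0.0, -1.0]]
wrist_force: [-2.6, 0.6, 4.3]
finger_gap: 0.0
time: 13.0
tool_pos: [0.5451, -0.189, 0.2783]
orientation: [[-1.0, 0.0, -0.0], [0.0, 1.0, -0.0], [0.0, -0.0, -1.0]]
wrist_force: [-4.1, 1.8, 8.9]
finger_gap: 0.0001
```

Right: about 3.9 N at 4.3 mm and 8.5 N at 7.7 mm, the stiffest. Middle is the softest. I work out the middle tag's axis from picture w4.

Run:
```python
from h import *
w=W('w6'); w.p=np.array([0.64378,-0.0443,0.2966]); w.R=np.array([[-1,0,-.003],[0,1,.001],[.003,.001,-1]])
for n,px,z in [("hingeL",(236,169),.058),("hingeR",(304,157),.058),("footA",(200,66),.048),("footB",(301,46),.048),("outA",(217,112),.09),("outB",(291,97),.09)]: print(n,w.ray(px,z).round(4))
```

```text
[ 0.54505038 -0.18896302  0.27828175] [-4.0802161   1.80582018  8.91302935] 13.0
hingeL [ 0.6004 -0.074   0.058 ]
hingeR [ 0.5926 -0.0299  0.058 ]
footA [ 0.5309 -0.0985  0.048 ]
footB [ 0.5191 -0.0316  0.048 ]
outA [ 0.5625 -0.0791  0.09  ]
outB [ 0.5551 -0.0394  0.09  ]
```

```bash
python3 -m inch '[[0,0,0,-0.4,0,0,0],[0,0,0,-1.2,0,0,0],[0,0,0.6,-1.8,0,0,0],[0,-0.2,1.7,-1.8,0,0,0],[0,-0.4,3.0,-1.8,0,0,0],[0,-0.6,4.3,-1.8,0,0,0],[0,-0.66,5.0,-1.5,0,0,0],[0,-0.66,5.2,-0.9,0,0,0],[0,-0.66,5.2,-0.4,0,0,0],[0,-0.66,5.2,-0.4,0,0,0]]'
python3 -c "
from h import *
w=W('w7'); print('tip',w.pj(w.p+w.R@np.array([0,0,.173])), w.pj([.559,-.059,.09]))"
```

```text
time: 14.3
tool_pos: [0.5607, -0.0595, 0.285]
orientation: [[-1.0, 0.001, -0.004], [0.001, 1.0, 0.001], [0.004, 0.001, -1.0]]
wrist_force: [0.4, -0.2, -0.0]
finger_gap: -0.0003
[ 0.56067612 -0.05950498  0.28502184] [ 0.38344843 -0.16514136 -0.04336182] 14.3
tip [282. 279.] [283. 257.]
```

View pics/w7.png

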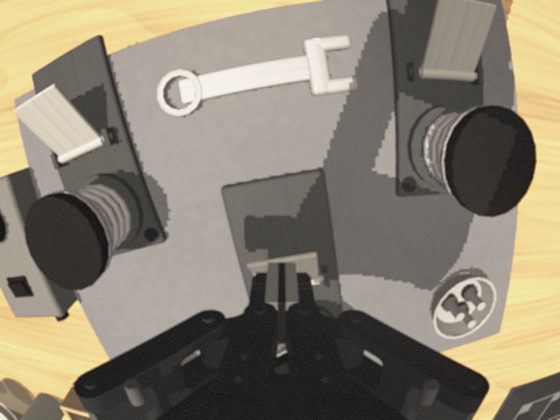

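The tag's raised edge shows near (283,262) under the tip, centred, and nothing else is in the way. Pressing down.

```bash
python3 -m inch '[[0,0,0,0.2,0,0,0],[0,0,0,0.5,0,0,0],[0,0,0,0.8,0,0,0],[0,0,0,1.05,0,0,0],[0,0,0,1.3,0,0,0],[0,0,0,1.55,0,0,0],[0,0,0,1.8,0,0,0],[0,0,0,2.0,0,0,0],[0,0,0,2.15,0,0,0],[0,0,0,2.15,0,0,0]]'
```

```text
time: 15.6
tool_pos: [0.5614, -0.0589, 0.2333]
orientation: [[-1.0, 0.0, -0.0], [0.0, 1.0, 0.0], [0.0, 0.0, -1.0]]
wrist_force: [0.3, -0.1, -0.0]
finger_gap: -0.0002
```

```bash
python3 -m inch '[[0,0,0,0.04,0,0,0],[0,0,0,0.08,0,0,0],[0,0,0,0.12,0,0,0],[0,0,0,0.14,0,0,0],[0,0,0,0.16,0,0,0],[0,0,0,0.18,0,0,0],[0,0,0,0.19,0,0,0],[0,0,0,0.19,0,0,0],[0,0,0,0.19,0,0,0],[0,0,0,0.19,0,0,0]]'
python3 -c "
from h import *
w=W('w8')
d=vision.get_image('side');cv2.imwrite('pics/s8.png',cv2.resize(d['color'][165:325,205:385,::-1],None,fx=3.7,fy=3.7,interpolation=cv2.INTER_CUBIC))"
```

```text
time: 16.85
tool_pos: [0.5615, -0.059, 0.2294]
orientation: [[-1.0, 0.0, -0.0], [0.0, 1.0, -0.0], [0.0, -0.0, -1.0]]
wrist_force: [-3.9, -0.7, 5.2]
finger_gap: -0.0003
[ 0.56152612 -0.0589825   0.22935408] [-3.90974849 -0.6554645   5.18190377] 16.85
```

View pics/s8.png

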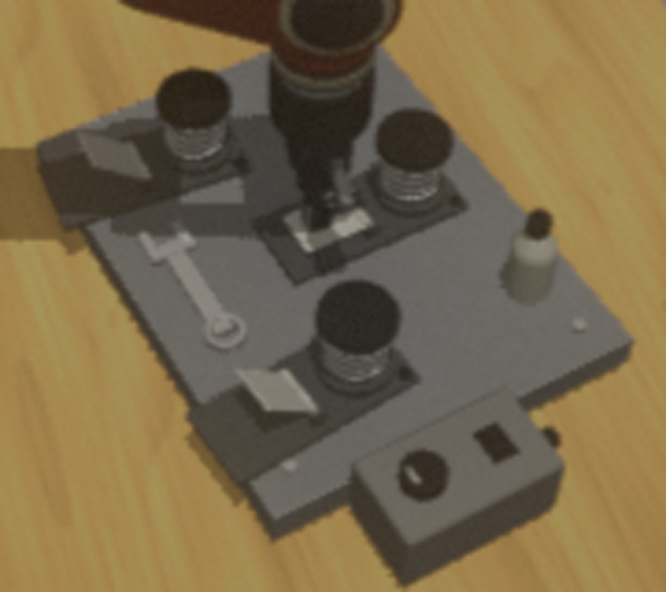

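View pics/w8.png

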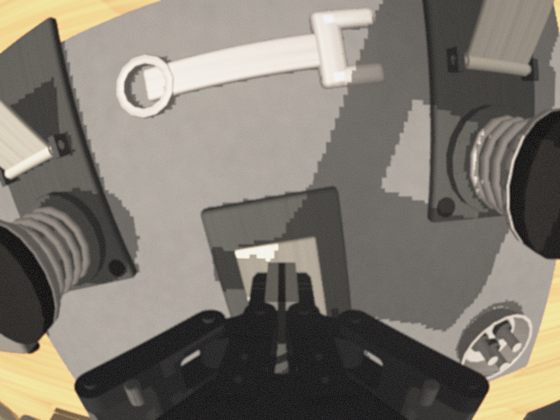

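The tag lies flat under the tip (side crop near (330,228)), with 5 N of resistance at 56.4 mm, so it is on its stop. One small extra nudge to be sure, then lift straight up and look.

```bash
python3 -m inch '[[0,0,0,0.02,0,0,0],[0,0,0,0.03,0,0,0],[0,0,0,0.03,0,0,0],[0,0,0,0.03,0,0,0],[0,0,0,0.03,0,0,0],[0,0,0,0.03,0,0,0],[0,0,0,0.03,0,0,0],[0,0,0,0.03,0,0,0],[0,0,0,0.03,0,0,0],[0,0,0,0.03,0,0,0]]'; python3 -m inch '[[0,0,0,-0.3,0,0,0],[0,0,0,-1,0,0,0],[0,0,0,-2,0,0,0],[0,0,0,-3,0,0,0],[0,0,0,-4,0,0,0],[0,0.6,0,-5,0,0,0],[0,1.5,0,-6,0,0,0],[0,2.5,0,-6.5,0,0,0],[0,2.5,0,-6.5,0,0,0],[0,2.5,0,-6.5,0,0,0]]'
python3 -c "
from h import *
w=W('w9')
d=vision.get_image('side');cv2.imwrite('pics/s9.png',cv2.resize(d['color'][165:325,205:385,::-1],None,fx=3.7,fy=3.7,interpolation=cv2.INTER_CUBIC))"
```

```text
time: 18.2
tool_pos: [0.5616, -0.059, 0.2292]
orientation: [[-1.0, -0.0, -0.0], [-0.0, 1.0, -0.0], [0.0, -0.0, -1.0]]
wrist_force: [-5.7, -0.3, 8.8]
finger_gap: 0.0001
time: 19.45
tool_pos: [0.4992, -0.0589, 0.3907]
orientation: [[-1.0, 0.0, 0.001], [0.0, 1.0, -0.0], [-0.001, -0.0, -1.0]]
wrist_force: [1.0, -0.2, -0.3]
finger_gap: -0.0001
[ 0.49921408 -0.05891112  0.39069997] [ 1.01140388 -0.16781704 -0.28204241] 19.45
```

View pics/s9.png

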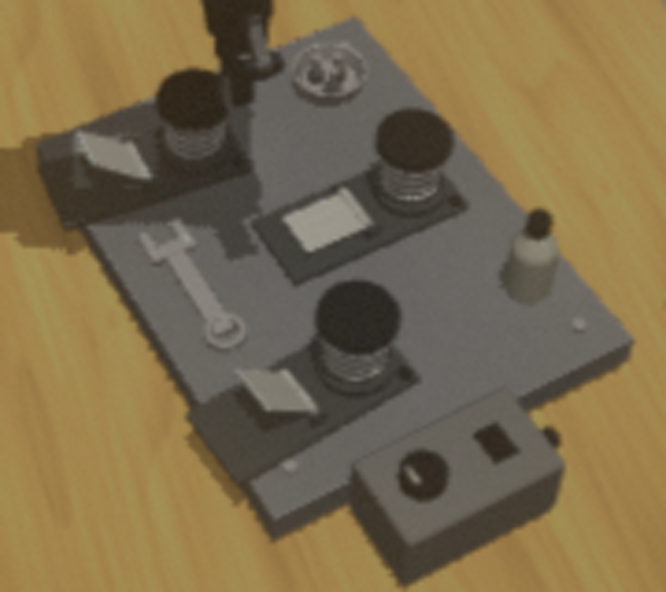

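View pics/w9.png

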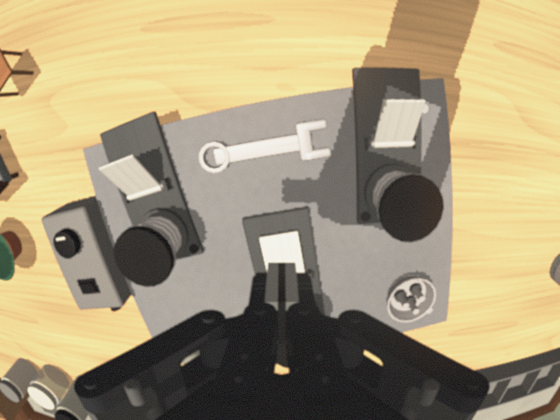

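The side crop shows the middle tag flat near (328,220), while the left (113,155) and right (277,390) tags still stand. The mounts and other objects are at the same pixels as before, and the arm is clear.

```bash
python3 -c "
from station import ctrl
print(ctrl.job_done())"
```

```text
the job is handed in; nothing more can be done
None
```

The middle mount is the soft one. I pushed its tag down flat and handed the job in at about 19.5 s of the 48 s allowed.

With shut fingertips I pressed the pads left, middle, right, each to two depths:

| Mount | Force at first depth | Force at second depth | Approx. stiffness |
|---|---|---|---|
| Left | 3.4 N at 4.9 mm | 5.2 N at 8.8 mm | 0.46 N/mm |
| Middle | 0.8 N at 3.4 mm | 1.6 N at 7.4 mm | 0.2 N/mm |
| Right | 4.3 N at 4.3 mm | 8.9 N at 7.7 mm | 1.3 N/mm |

**Tag:** the middle tag met firm resistance at 56 mm above the work surface, its flat height, and took nearly 9 N there.

**Last pictures:** the middle tag stayed flat after I lifted off, and the other two were still standing. The mounts, the spanner and the oil bottle had not visibly moved, and the arm was clear of everything. The bystanders away from the base were not re-checked closely.

**What disagreed:**
- **Right mount:** its figure is above the stated 0.9 N/mm limit. The force readings are noisy, but the ranking of the three is clear.
- **Sideways force:** I read 2 to 6 N sideways during most of the presses, with no visible shift of the mounts.

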